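Hang the heat gun on the free hook under the bench shelf

ROBOT

A 6-joint arm with a two-finger parallel gripper is mounted at the origin on the work surface. World frame = base frame: x ahead of the robot, y to its left, z up, the work surface at z = 0. Lengths are in mm, angles in degrees, forces in N, time in s.
With the tool pointing down it reaches from about 300 to 850 mm from the base axis. Payload 4.2 kg.
Tool frame: the origin (TCP) lies midway between the tips of the shut fingers; the grasp point (between the pads) lies 19 mm behind it; z points along the fingers, y is the line along which they close (so a half turn about z gives the same grasp; the last joint's range is limited). The gripper opens to 91 mm and grips with 3 to 60 N. Pads are 32 mm wide; open, the fingers measure 118 mm over their backs; the gripper's body (76 mm by 178 mm) begins 60 mm behind the grasp point.
Start: joints at [-1.146, 18.312, 89.639, -0, 72.044, -1.146], TCP at [575.016, 0, 213.976] pointing down, gripper open.
Joint ranges: [-177.97, 177.97], [-48.28, 115.42], [12.27, 149.76], [-77.06, 257.06], [2.81, 150.46], [-146.56, 146.56]. Speed limits (degrees/s): [147.25, 147.25, 180, 180, 180, 180].

INTERFACE

Orientations are given as [roll, pitch, yaw] about the fixed x, y, z axes, in that order (R = Rz(yaw) Ry(pitch) Rx(roll)).
In Python, from workcell import env gives the robot as it stands.
- The arm moves only by the tool send_rows, never from a script. Its argument "steps" is a list that holds one entry, the list of rows, each a list of 5 numbers: the shift along the tool's x, y, z scaled (see below), then the turn about the tool's z scaled (see below), then the opening, from 0 (shut) to 1 (fully open). In form: [[[dx, dy, dz, yaw, fingers], ...]]. A call has 1 to 5 rows; each row shifts and turns the commanded pose from where the row before left it, along the tool's axes as they then stand; what a row does not reach is not made up. The controller multiplies each number of a shift by 0.04 m and each number of a turn by 0.12 rad. A row lasts 1/12 s, in which the tool goes at most 41.7 mm and 7.16 degrees, less where a joint would pass 70% of its speed; a pose out of reach is approached as far as the arm can. A call with a number of a shift or a turn outside -1 to 1 is refused whole. A call with a gripper value outside its range is refused whole. The fingers move at their own pace and stop on an object; "squeeze" is the grip in N (left out, the last holds). Time passes only in rows, so rows that do not move let the fingers close. It gives the time, the measured TCP pose, the force, the opening and the grip force at its end, in the units of the state.
- env.state(): the state, without advancing time (a new reading comes with each control period).
- env.grab_frame(name): name is "scene" or "side" or "wrist"; returns a dict with "pixels" (480x640x3 uint8, red, green, blue), "depth" (480x640 float32, mm along the optical axis (not along the pixel's ray), 0 where there is no reading), "intrinsics" (3x3 intrinsics, pixels), "cam_to_world" (4x4, takes a point from camera to world coordinates). Camera axes: x right, y down, z forward; pixel columns grow to the right and rows downward; lengths in mm; the calibration is good to about 2 mm. A picture is of the moment at which its call begins.
- env.job_done(): hands the job in; it is judged then, once.
The state is a dict: "time_s": time; "qpos": joint angles; "qvel": joint speeds; "effort": joint torques, N m; "ee_pos": TCP position; "ee_rot": TCP orientation; "force": force on the tool from outside, world axes, zero at the start; "torque": the same for the moment, N m; "gripper_width": finger opening in mm; "gripper_force": force on a finger pad.
Only numpy, scipy, OpenCV 4.12 (cv2) and the standard library are available. Lean on these libraries where they do the work, as an engineer would, in place of code of your own. Each camera call takes 0.05 s, during which the arm holds its last target. There are 200 camera calls.

TASK

Put the heat gun that stands on the bench away: hang it upright by its closed handle, the hook through the handle opening, on the hook under the shelf that is still free. Reach in under the shelf without bumping it with the hand, let the gun down gently until you feel the hook begin to carry it, without pressing it on, and only then let go, so that it is not dropped. Leave the gun that already hangs there and the things lying on the bench where they are.

Things in the scene. Friction and masses are not known exactly. Their poses are not given: they have to be found in the camera images.
- gun: Heat gun to put away, about 0.6 kg, standing on its black battery. Origin: centre of the battery underside; x to the nozzle (roughly +y at the start), z up. Balances 5 mm ahead of and 76 mm above the origin. Battery: x -58..52, y +-33, z 0..38 mm. Handle 30 x 28 mm thick at x about -36; front guard 12 x 18 mm at x 29..41, both from battery to barrel. Top at z = 168 mm.
- gun_barrel (a point): Point on the gun's barrel axis at x = 60, y = 0, z = 143 mm in the gun's frame (axes as the gun's). The barrel is round, 50 mm in diameter, its axis along x from x = -75 to 85 mm, then a steel nozzle 34 mm in diameter to x = 130 mm. Ahead of the guard, from x = 45 to 85 mm, the barrel is bare all round and can be gripped with the hand at any tilt.
- gun_web (a point): Point in the middle of the top of the gun's closed handle opening, at x = 5.5, y = 0, z = 114 mm in the gun's frame (axes as the gun's): underside of the flat web, 30 mm thick along y, below the barrel. This surface comes to rest on the hook. The opening goes right through along y, between handle and guard: about 45 mm wide (x -17..29), 76 mm high (z 38..114).
- hung_gun: A second, identical heat gun that already hangs by its closed handle on one of the two hooks (left or right differs), nozzle to the left; same frame as gun.
- rack: Fixed grey bench riser: shelf 700 mm wide with parts bins (up to z = 435 mm), on 30 mm posts at y = +-320 mm. Origin at bench height, midway, below the front face of the two slotted strips; x leads away from the robot into the riser, y left, z up. The strips are bolted to two level rails along y behind them. Below the shelf the riser is open.
- shelf_edge (a point): Middle of the lower front edge of the riser's shelf, at x = -22, y = 0, z = 345 mm in the rack's frame (axes as the rack's); the board reaches from there to x = 145 mm and is 18 mm thick. It overhangs the place where the gun's barrel comes to lie, so an upright hand does not fit in above the barrel: the hand must lean back out, its fingers pointing forward and down.
- strip_1: One of two upright slotted steel strips on the riser, 30 mm wide, 130 mm left or right of its middle (which is which varies). Origin at bench height below its front face; axes as the rack's. Its hook: level 10 mm rod at y = 0 towards the robot from x = 0 to -78 mm, 5 mm plate at the root, tip at x about -75..-86 mm turned up 14 mm above the rod's top. The gun's web belongs at about x = -40 mm.
- strip_2: The other strip and hook, alike but for height: each hook is clipped in at its own height, which these poses do not give. The top of the rod lies anywhere from z = 160 to 190 mm, so the tip's top from 174 to 204 mm; the height of the hung gun tells nothing about the free hook. Enter above the highest tip and feel downwards. The hook bears the weight without moving; do not press on it (over 20 N).
- bench_bin: Bystander: yellow parts bin of screws on the bench, 160 x 100 x 65 mm, origin at the centre of its underside.
- driver: Bystander: red pistol screwdriver lying on the bench, about 190 mm long, 45 mm high; origin under its barrel (along its x), grip towards its -y.
There are look-alikes about, which are no part of the job. What is shaped like the gun but yellow is not meant.

How it is judged:
By the outcome, as a careful person would: the job done as asked, in the order asked, and still so for the second after the job is handed in, with the robot touching nothing.
It also fails if it takes over 42 s, if anything falls off the work surface, if the arm or the gripper's body presses on something with over 40 N, if the wrist force passes 120 N, or if a joint passes its speed limit or range.

## Working session

There is one attempt and no reset: what is moved stays moved. The work goes in short steps, Python scripts to look and compute and a tool call to move; the robot and the scene stay as the last step left them, time stands still between calls to the robot, and variables do not carry over. Pictures are saved under pics/ and viewed, at most 10 in all, crops included, and the job is handed in when it is done.

Besides the shell and the picture viewer there is one more tool, called after "Call:" as name(argument=value, ...) on one line, values as JSON. send_rows: Moves the arm, as the interface text tells. Shifts and turns lie within -1 to 1; 1 stands for 0.04 m of shift or 0.12 rad of turn. Its arguments: {"type":"object","properties":{"steps":{"type":"array"},"squeeze":{"type":"number"}},"required":["steps"]}

```bash
ls; mkdir -p pics; cat > h.py <<'E'
import numpy as np, cv2
from workcell import env
def grab(n):
    f=env.grab_frame(n); np.savez(f'pics/{n}.npz',**f); return f
def load(n): return dict(np.load(f'pics/{n}.npz'))
def save(p,name): cv2.imwrite(f'pics/{name}.png',cv2.cvtColor(p,cv2.COLOR_RGB2BGR))
def cloud(f):
    d=f['depth']; v,u=np.indices(d.shape); K=f['intrinsics']
    P=np.stack([(u-K[0,2])/K[0,0]*d,(v-K[1,2])/K[1,1]*d,d],-1)
    return P@f['cam_to_world'][:3,:3].T+f['cam_to_world'][:3,3]
def proj(f,p):
    T=np.linalg.inv(f['cam_to_world']); q=np.asarray(p)@T[:3,:3].T+T[:3,3]; q=q@f['intrinsics'].T
    return q[...,:2]/q[...,2:]
E
python3 - <<'E'
from h import *
print(env.state())
for n in ('scene','side'):
    f=grab(n); save(f['pixels'],n+'0'); print(n,f['cam_to_world'].round(2).tolist())
grab('wrist')
E
```

```text
pics
{'time_s': 0.0, 'qpos': array([-1.14639882e+00,  1.83519736e+01,  8.97063507e+01, -8.07685229e-04,
        7.20428936e+01, -1.14580976e+00]), 'qvel': array([ 0.03235302, -0.00727298, -0.12930831,  0.06484693,  0.12441285,
       -0.05949924]), 'effort': array([-5.01459035e-04, -4.12465632e+01, -2.31973493e+01,  7.28826877e-02,
        4.58198413e-02, -1.41870069e-04]), 'ee_pos': array([5.74499951e+02, 1.42169389e-03, 2.13117317e+02]), 'ee_rot': array([-1.79898787e+02, -1.25628823e-03,  8.99996595e+01]), 'force': array([-0.27950098,  1.2900563 ,  0.64258727]), 'torque': array([ 0.00455785,  0.01128657, -0.02334389]), 'gripper_force': 0.0, 'gripper_width': 91.24767378717107}
scene [[-0.66, -0.72, 0.22, 217.94], [-0.75, 0.63, -0.2, 408.98], [0.01, -0.3, -0.95, 1463.03], [0.0, 0.0, 0.0, 1.0]]
side [[0.8, -0.45, 0.41, -173.35], [-0.6, -0.61, 0.51, -743.35], [0.02, -0.66, -0.75, 1488.67], [0.0, 0.0, 0.0, 1.0]]
```

View pics/scene0.png

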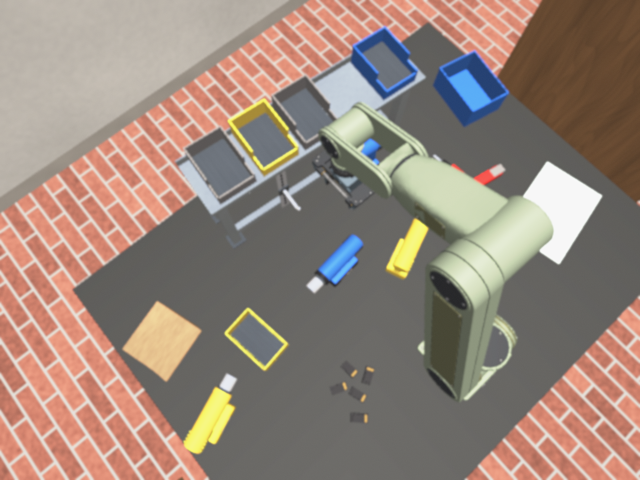

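View pics/side0.png

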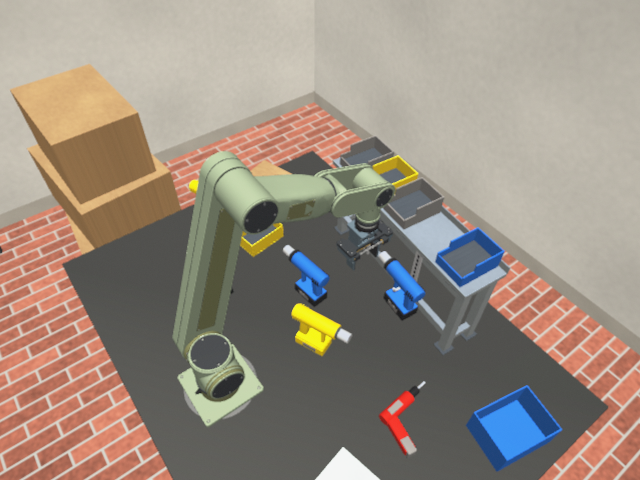

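```bash
python3 - <<'E'
from h import *
for n in ('scene','side'):
    f=load(n); P=cloud(f); p=f['pixels'].astype(int); r,g,b=p[...,0],p[...,1],p[...,2]
    ok=f['depth']>0
    blue=ok&(b>1.5*r)&(b>90)&(b>1.25*g)&(P[...,2]>100)&(P[...,2]<320)
    k,lab,st,_=cv2.connectedComponentsWithStats(blue.astype(np.uint8))
    for i in range(1,k):
        if st[i,4]>60:
            Q=P[lab==i]; print(n,'blue',st[i],Q.min(0).round(),Q.max(0).round())
            T=Q[Q[:,2]>np.percentile(Q[:,2],85)-4]
            c=T[:,:2].mean(0); w,V=np.linalg.eigh(np.cov(T[:,:2].T)); print('  top',c.round(1),'dir',np.degrees(np.arctan2(V[1,1],V[0,1])).round(1),'ztop',np.percentile(Q[:,2],95).round(1))
    # shelf top: grey z~363
    gr=ok&(abs(P[...,2]-363)<6)&(P[...,0]>500)&(abs(r-b)<40)
    Q=P[gr]; 
    if len(Q): 
        rect=cv2.minAreaRect(Q[:,:2].astype(np.float32)); print(n,'shelf',len(Q),rect,cv2.boxPoints(rect).round().tolist())
E
python3 - <<'E'
import sys; sys.path.insert(0,'.')
import os; os.chdir('.')
from h import *
f=load('scene'); c=f['pixels'][90:330,150:470]; a=cv2.resize(c,None,fx=2.5,fy=2.5,interpolation=cv2.INTER_CUBIC); save(a,'c1')
E
```

```text
scene blue [362 139  19  25 248] [ 604. -195.  101.] [ 643. -128.  232.]
  top [ 629.  -155.9] dir 95.1 ztop 227.7
scene blue [318 234  45  47 868] [409.  44. 132.] [470. 198. 174.]
  top [440.1 124.3] dir 96.4 ztop 169.4
scene shelf 3954 ((677.4526977539062, -12.344879150390625), (699.6734008789062, 314.387939453125), 84.7840347290039) [[489.0, -346.0], [802.0, -375.0], [866.0, 322.0], [553.0, 350.0]]
side blue [291 251  38  36 617] [409.  39. 100.] [476. 193. 174.]
  top [439.6 115.5] dir 96.3 ztop 170.0
side blue [ 386  260   39   54 1118] [ 592. -225.  100.] [680. -70. 237.]
  top [ 635.3 -145.7] dir 85.1 ztop 230.3
side shelf 3157 ((1218.115478515625, 866.1751708984375), (1410.7791748046875, 2476.819091796875), 0.5378755927085876) [[501.0, 2098.0], [524.0, -379.0], [1935.0, -366.0], [1912.0, 2111.0]]
```

View pics/c1.png

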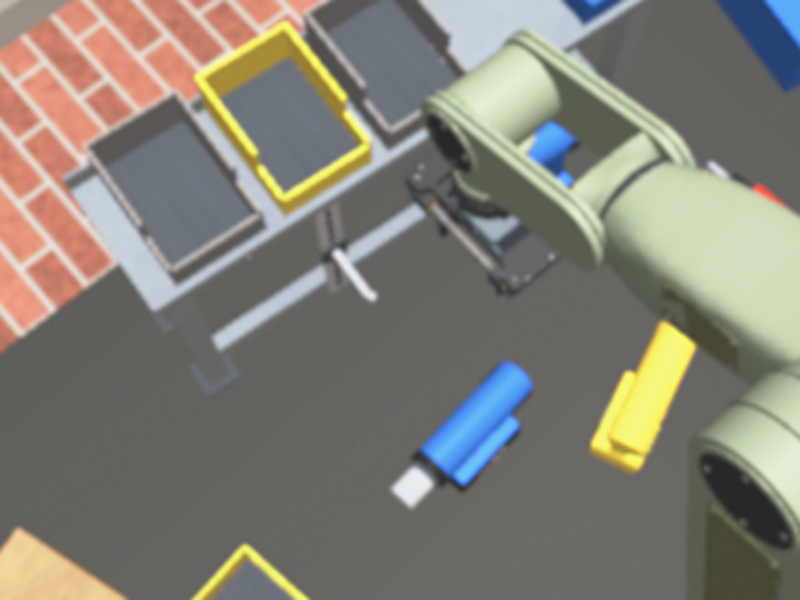

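```bash
python3 - <<'E'
from h import *
f=load('scene'); P=cloud(f); p=f['pixels'].astype(int)
np.set_printoptions(suppress=True,linewidth=200)
for u,v in [(284,192),(287,196),(290,199),(293,202),(296,205),(299,208),(283,188),(282,180)]:
    print((u,v),P[v,u].round(), p[v,u])
Z=P[...,2]; m=(abs(Z-363)<5)&(P[...,0]>480)&(P[...,0]<900)&(abs(P[...,1])<370)
S=P[m]; e=[]
for y in range(-330,340,20):
    q=S[abs(S[:,1]-y)<8]
    if len(q)>8: e.append((y,np.percentile(q[:,0],2)))
e=np.array(e); print(e.round(0).tolist())
k=np.polyfit(e[:,0],e[:,1],1)
for _ in range(3):
    r=abs(e[:,1]-np.polyval(k,e[:,0])); g=r<np.median(r)*2.5+1; k=np.polyfit(e[g,0],e[g,1],1)
print('front edge x=',k,'yaw',np.degrees(np.arctan(-k[0])))
Q=S@np.array([[0],[1],[0]]); print(Q.min(),Q.max())
E
```

```text
(284, 192) [691. 120. 186.] [212 216 222]
(287, 196) [676. 121. 184.] [217 219 224]
(290, 199) [659. 123. 194.] [226 228 235]
(293, 202) [649. 121. 187.] [226 229 237]
(296, 205) [636. 120. 187.] [219 222 229]
(299, 208) [618. 123. 202.] [215 219 226]
(283, 188) [697. 118. 202.] [ 91  94 100]
(282, 180) [703. 113. 241.] [94 92 91]
[[-330.0, 637.0], [-310.0, 639.0], [-290.0, 641.0], [-270.0, 643.0], [-250.0, 645.0], [-230.0, 646.0], [-210.0, 652.0], [-190.0, 652.0], [-170.0, 682.0], [-150.0, 703.0], [-130.0, 701.0], [-110.0, 700.0], [-90.0, 698.0], [10.0, 523.0], [30.0, 541.0], [50.0, 674.0], [70.0, 675.0], [90.0, 677.0], [110.0, 679.0], [130.0, 680.0], [150.0, 682.0], [170.0, 685.0], [190.0, 687.0], [210.0, 688.0], [230.0, 690.0], [250.0, 692.0], [270.0, 694.0], [290.0, 697.0], [310.0, 700.0], [330.0, 700.0]]
front edge x= [  0.09482834 668.66469202] yaw -5.417065138078941
-366.78953115936883 336.49860280091406
```

Call:
send_rows(steps=[[[0,-1,0,0,1],[0,-1,0,0,1],[0,-1,0,0,1],[0,0,0,0,1]]])

```text
time_s: 0.48
ee_pos: [446.2, 0.2, 212.5]
ee_rot: [-179.4, -0.0, 90.0]
force: [-0.3, 0.1, -0.3]
gripper_width: 91.3
gripper_force: 0.0
```

Call:
send_rows(steps=[[[-0.5,0,-1,0,1],[-0.5,0,-1,0,1],[0,0,-1,0,1],[0,0,-1,0,1],[0,0,-1,0,1]]])

```text
time_s: 0.9
ee_pos: [454.5, -37.5, 410.4]
ee_rot: [180.0, -0.0, 90.0]
force: [1.3, -0.6, 0.6]
gripper_width: 91.3
gripper_force: 0.0
```

Call:
send_rows(steps=[[[-0.1,1,-1,0,1],[-0.1,1,-1,0,1],[-0.1,1,-1,0,1],[-0.1,1,-1,0,1],[-0.1,1,-1,0,1]]])

```text
time_s: 1.32
ee_pos: [596.9, -51.5, 550.7]
ee_rot: [179.9, 0.0, 90.0]
force: [0.8, 0.7, 1.2]
gripper_width: 91.2
gripper_force: 0.0
```

Call:
send_rows(steps=[[[-0.1,1,0,0,1],[-0.1,1,0,0,1],[-0.1,1,0,0,1],[-0.1,1,0,0,1],[-0.1,1,0,0,1]]])

```text
time_s: 1.73
ee_pos: [739.1, -66.3, 492.3]
ee_rot: [177.4, 0.2, 90.0]
force: [-0.3, -0.1, -0.8]
gripper_width: 91.2
gripper_force: 0.0
```

Call:
send_rows(steps=[[[-0.1,0.6,-1,0,1],[-0.1,0.6,-1,0,1],[-0.1,0.6,-1,0,1]]])

```text
time_s: 1.98
ee_pos: [721.9, -69.5, 536.4]
ee_rot: [173.1, 0.6, 90.0]
force: [-0.5, 0.5, 0.8]
gripper_width: 91.3
gripper_force: 0.0
```

```bash
python3 -c "
from h import *
s=env.state(); print(s['qpos'].round(1), s['ee_pos'].round(), s['ee_rot'].round(1))"
```

```text
[ -6.5  36.7  12.3   0.2 124.1  -6.4] [722. -69. 536.] [173.1   0.6  90. ]
```

Call:
send_rows(steps=[[[0.1,0.8,-0.8,0,1],[0.1,0.8,-0.8,0,1],[0,0.8,-0.8,0,1],[0,0.8,-0.8,0,1],[0,0.8,-0.8,0,1]]])

```text
time_s: 2.4
ee_pos: [729.4, -50.4, 575.5]
ee_rot: [166.0, 1.2, 89.9]
force: [-0.6, -0.5, -0.2]
gripper_width: 91.3
gripper_force: 0.0
```

Call:
send_rows(steps=[[[0,0.9,-0.6,0,1],[0,0.9,-0.6,0,1],[0,0.9,-0.6,0,1],[0,0.9,-0.6,0,1],[0,0.9,-0.6,0,1]]])

```text
time_s: 2.82
ee_pos: [754.5, -41.4, 601.9]
ee_rot: [158.7, 1.6, 89.7]
force: [-0.1, 0.1, -0.4]
gripper_width: 91.4
gripper_force: 0.0
```

```bash
python3 -c "
from h import *
s=env.state(); print(s['qpos'].round(1), s['ee_pos'].round(), s['ee_rot'].round(1))"
```

```text
[ -3.9  32.8  12.3  -0.2 113.6  -4.1] [754. -41. 602.] [158.7   1.6  89.7]
```

Call:
send_rows(steps=[[[-0.2,0.9,-0.4,0,1],[-0.2,0.9,-0.4,0,1],[-0.1,0.9,-0.4,0,1],[-0.1,0.9,-0.4,0,1],[-0.1,0.9,-0.4,0,1]]])

```text
time_s: 3.23
ee_pos: [786.4, -59.1, 625.0]
ee_rot: [151.4, 2.1, 89.5]
force: [0.1, -0.3, -0.4]
gripper_width: 91.0
gripper_force: 0.0
```

Call:
send_rows(steps=[[[-0.1,1,-0.3,0,1],[-0.1,1,-0.3,0,1],[-0.1,1,-0.3,0,1],[-0.1,1,-0.3,0,1],[-0.1,1,-0.3,0,1]]])

```text
time_s: 3.65
ee_pos: [822.2, -66.0, 652.8]
ee_rot: [143.4, 2.6, 89.2]
force: [-0.3, -0.2, 0.2]
gripper_width: 91.3
gripper_force: 0.0
```

Call:
send_rows(steps=[[[0,1,-0.2,0,1],[0,1,-0.2,0,1],[0,1,-0.2,0,1],[0,1,-0.2,0,1],[0,1,-0.2,0,1]]])

```text
time_s: 4.07
ee_pos: [853.1, -53.7, 687.3]
ee_rot: [135.4, 3.0, 88.8]
force: [-0.8, 0.2, 0.1]
gripper_width: 91.0
gripper_force: 0.0
```

```bash
cat >> h.py <<'E'
from scipy.spatial.transform import Rotation as Ro
def rot(s): return Ro.from_euler('xyz',s['ee_rot'],degrees=True).as_matrix()
def rep():
    s=env.state(); R=rot(s); z=R[:,2]
    print('t',round(s['time_s'],2),'q',s['qpos'].round(1),'p',s['ee_pos'].round(1),'rpy',s['ee_rot'].round(1),'tilt',np.degrees(np.arccos(-z[2])).round(1),'az',np.degrees(np.arctan2(z[1],z[0])).round(1),'F',s['force'].round(1),'w',round(s['gripper_width'],1),round(s['gripper_force'],1))
    print('tool axes (rows x,y,z):',R.T.round(3).tolist())
    return s,R
E
python3 -c "
from h import *
rep()"
```

```text
t 4.07 q [-4.4 31.7 12.3  0.1 91.3 -4.4] p [853.1 -53.7 687.3] rpy [135.4   3.   88.8] tilt 44.6 az -4.3 F [-0.8  0.2  0.1] w 91.0 0.0
tool axes (rows x,y,z): [[0.021, 0.998, -0.053], [0.713, 0.022, 0.701], [0.701, -0.052, -0.712]]
```

Call:
send_rows(steps=[[[-0.4,1,-0.1,0,1],[-0.4,1,-0.1,0,1],[-0.3,1,-0.1,0,1],[-0.3,1,-0.1,0,1],[-0.3,1,-0.1,0,1]]])

```text
time_s: 4.48
ee_pos: [873.9, -104.3, 726.5]
ee_rot: [127.5, 3.6, 88.2]
force: [-0.2, -0.3, 0.4]
gripper_width: 91.0
gripper_force: 0.0
```

```bash
python3 -c "
from h import *
rep()
f=grab('scene'); save(f['pixels'],'scene1'); grab('side'); P=cloud(f)
b=f['pixels'].astype(int); m=(b.min(2)>150)&(P[...,2]>150)&(P[...,2]<225)&(abs(P[...,1]-120)<25)&(P[...,0]>590)&(P[...,0]<720)
v,u=np.nonzero(m)
for i in range(0,len(u),2): print((u[i],v[i]),P[v[i],u[i]].round(1))
"
```

```text
t 4.48 q [-8.9 31.3 12.3  3.5 83.8 -7.5] p [ 873.9 -104.3  726.5] rpy [127.5   3.6  88.2] tilt 52.6 az -4.5 F [-0.2 -0.3  0.4] w 91.0 0.0
tool axes (rows x,y,z): [[0.031, 0.998, -0.062], [0.61, 0.03, 0.792], [0.792, -0.062, -0.607]]
(np.int64(283), np.int64(190)) [697.5 118.4 187. ]
(np.int64(285), np.int64(190)) [693.4 114.1 187.5]
(np.int64(283), np.int64(191)) [696.5 119.6 183. ]
(np.int64(285), np.int64(191)) [691.6 115.7 185.6]
(np.int64(287), np.int64(191)) [700.7 103.  150.4]
(np.int64(284), np.int64(192)) [690.2 120.6 188.1]
(np.int64(286), np.int64(192)) [686.2 116.2 188.5]
(np.int64(284), np.int64(193)) [689.8 121.3 182.4]
(np.int64(286), np.int64(193)) [684.4 117.8 186.6]
(np.int64(288), np.int64(193)) [681.  113.  185.2]
(np.int64(286), np.int64(194)) [680.1 121.  191.7]
(np.int64(288), np.int64(194)) [677.4 115.9 188.7]
(np.int64(287), np.int64(195)) [677.4 119.8 187.2]
(np.int64(289), np.int64(195)) [673.9 115.1 186.2]
(np.int64(288), np.int64(196)) [672.4 120.  188.9]
(np.int64(290), np.int64(196)) [669.3 115.1 186.6]
(np.int64(288), np.int64(197)) [672.7 120.3 181.1]

[... 676 characters left out ...]
), np.int64(203)) [643.  118.1 185.8]
(np.int64(294), np.int64(204)) [641.8 122.8 188. ]
(np.int64(296), np.int64(204)) [638.1 118.3 187.7]
(np.int64(294), np.int64(205)) [639.5 124.8 187.7]
(np.int64(296), np.int64(205)) [635.5 120.5 188.2]
(np.int64(294), np.int64(206)) [638.9 125.6 182.4]
(np.int64(296), np.int64(206)) [632.5 122.9 190.1]
(np.int64(295), np.int64(207)) [631.4 127.5 191.9]
(np.int64(297), np.int64(207)) [625.1 124.9 199.7]
(np.int64(299), np.int64(207)) [620.5 121.1 202.3]
(np.int64(297), np.int64(208)) [622.4 127.2 200.8]
(np.int64(299), np.int64(208)) [617.9 123.2 202.9]
(np.int64(298), np.int64(209)) [616.8 127.9 204.9]
(np.int64(298), np.int64(210)) [619.4 126.4 189.3]
```

```bash
python3 - <<'E'
from h import *
for n in ('scene','side'):
    f=load(n); P=cloud(f).reshape(-1,3); 
    Q=P[(P[:,0]>340)&(P[:,0]<540)&(P[:,1]>-20)&(P[:,1]<290)&(P[:,2]>128)&(P[:,2]<185)]
    # drop yellow gun by cluster near blue centre
    for it in range(4):
        T=Q[(Q[:,2]>(160 if it==0 else 150))] 
        c=np.median(T[:,:2],0) if it==0 else c
        d=np.array([np.cos(np.radians(96.4)),np.sin(np.radians(96.4))]) if it==0 else d
        nrm=np.array([-d[1],d[0]])
        S=T[abs((T[:,:2]-c)@nrm)<27]
        s=(S[:,:2]-c)@d; l=(S[:,:2]-c)@nrm
        # band midline
        bins=[(b,np.percentile(l[abs(s-b)<8],[4,96]).mean()) for b in range(-70,71,8) if (abs(s-b)<8).sum()>15]
        bins=np.array(bins); k=np.polyfit(bins[:,0],bins[:,1],1)
        c=c+k[1]*nrm; th=np.arctan2(d[1],d[0])+np.arctan(k[0]); d=np.array([np.cos(th),np.sin(th)])
    nrm=np.array([-d[1],d[0]]); A=Q[abs((Q[:,:2]-c)@nrm)<26]; s=(A[:,:2]-c)@d
    h=np.histogram(s,bins=np.arange(-130,150,5))[0]; print(n,'c',c.round(1),'dir',np.degrees(th).round(1),'ztop',np.percentile(A[:,2],97).round(1)); lo=np.percentile(s,.5);hi=np.percentile(s,99.5)
    print('ends',lo.round(1),hi.round(1),'len',(hi-lo).round(1),'rear',(c+lo*d).round(1),'tip',(c+hi*d).round(1)); print(h)
    print('gun origin est from rear',(c+(lo+75)*d).round(1),'from tip',(c+(hi-130)*d).round(1))
E
```

```text
scene c [438.7 133.3] dir 96.2 ztop 170.5
ends -87.9 115.1 len 203.0 rear [448.2  45.9] tip [426.3 247.7]
[ 0  0  0  0  0  0  0  0 16 26 29 32 27 33 25 28 30 30 28 30 26 32 27 30
 28 30 28 29 26 28 31 30 26 31 27 30 32 30 31 30 34 27 20 18 21 21 20 18
 27 11  0  0  0  0  0]
gun origin est from rear [440.1 120.5] from tip [440.3 118.5]
side c [437.6 124.4] dir 96.1 ztop 170.3
ends -84.0 120.7 len 204.7 rear [446.4  40.9] tip [424.8 244.5]
[ 0  0  0  0  0  0  0  0  1 45 34 24 14 24 20 23 17 21 13 19 18 21 17 21
 16 18 21 12 22 14 19 19 14 19 20 17 14 17 19 19 20 13  2 10  7 15 10 11
  9  8  8  0  0  0  0]
gun origin est from rear [438.5 115.5] from tip [438.6 115.2]
```

Call:
send_rows(steps=[[[0,-1,0,-0.3,1],[0,-1,0,0,1],[0,-1,0,0,1],[0,-1,0,0,1],[0,-1,0,0,1]]])

```text
time_s: 5.0
ee_pos: [778.3, -111.0, 602.9]
ee_rot: [127.6, 4.4, 89.0]
force: [1.0, -0.3, 0.4]
gripper_width: 91.1
gripper_force: 0.0
```

```bash
python3 -c "
from h import *
rep()"
```

```text
t 5.0 q [-11.3  10.9  63.8   6.8  53.2 -13.8] p [ 778.3 -111.   602.9] rpy [127.6   4.4  89. ] tilt 52.5 az -4.4 F [ 1.  -0.3  0.4] w 91.1 0.0
tool axes (rows x,y,z): [[0.018, 0.997, -0.076], [0.611, 0.05, 0.79], [0.791, -0.061, -0.609]]
```

```bash
cat > kin.py <<'E'
import numpy as np
from scipy.optimize import least_squares
D=np.array([[18.352,89.706,72.043,574.5,0,213.1],[36.7,12.3,124.1,721.9,-69.5,536.4],[32.8,12.3,113.6,754.5,-41.4,601.9],[31.7,12.3,91.3,853.1,-53.7,687.3],[31.3,12.3,83.8,873.9,-104.3,726.5],[10.9,63.8,53.2,778.3,-111,602.9]])
def fk(p,q2,q3,q5):
    a0,z0,L1,L2,o,Lt=p; q2,q3,q5=np.radians([q2,q3,q5])
    return (a0+L1*np.sin(q2)+L2*np.sin(q2+q3)+o*np.cos(q2+q3)+Lt*np.sin(q2+q3+q5), z0+L1*np.cos(q2)+L2*np.cos(q2+q3)-o*np.sin(q2+q3)+Lt*np.cos(q2+q3+q5))
def res(p): return np.concatenate([np.array(fk(p,r[0],r[1],r[2]))-[np.hypot(r[3],r[4]),r[5]] for r in D])
s=least_squares(res,[0,400,400,400,0,250]); P=s.x
def ik(r,z,tilt):
    S=180-tilt
    f=lambda q: np.array(fk(P,q[0],q[1],S-q[0]-q[1]))-[r,z]
    best=min((least_squares(f,[a,b],bounds=([-48,12.3],[115,149.7])) for a in (-30,0,30) for b in (60,110,140)),key=lambda s:s.cost)
    return best.x.round(1),round(S-best.x.sum(),1),round(np.sqrt(2*best.cost),1)
if __name__=='__main__':
    print(P.round(1),res(P).round(1))
    for t in [(447,181,131),(384,186,180),(400,186,168),(447,290,131),(447,181,250),(680,180,240),(600,180,240)]:
        print(t,ik(np.hypot(t[0],t[1]),t[2],52.5))
E
python3 kin.py
```

```text
[ -1.3 137.5 594.9 417.3  23.5 337. ] [ 0.3  0.4 -0.2 -0.4 -0.1 -0.4  0.3  0.7  0.1  0.6 -0.4 -0.8]
(447, 181, 131) (array([  6.9, 149.6]), np.float64(-29.0), np.float64(0.0))
(384, 186, 180) (array([ -7.7, 149.4]), np.float64(-14.2), np.float64(0.0))
(400, 186, 168) (array([ -3.9, 149.6]), np.float64(-18.2), np.float64(0.0))
(447, 290, 131) (array([ 10.4, 144. ]), np.float64(-26.9), np.float64(0.0))
(447, 181, 250) (array([-10.1, 136.8]), np.float64(0.8), np.float64(0.0))
(680, 180, 240) (array([ 11.9, 116. ]), np.float64(-0.3), np.float64(0.0))
(600, 180, 240) (array([  5.3, 124.5]), np.float64(-2.2), np.float64(0.0))
```

```bash
cat > ik3.py <<'E'
import numpy as np
from kin import P
a0,z0,L1,L2,o,Lt=P
def wrist(tcp,tilt,az):
    t,a=np.radians([tilt,az]); z=np.array([np.sin(t)*np.cos(a),np.sin(t)*np.sin(a),-np.cos(t)])
    return np.array(tcp)-Lt*z,z
def solve(tcp,tilt,az=-4.5):
    w,z=wrist(tcp,tilt,az); q1=np.arctan2(w[1],w[0]); r=np.hypot(w[0],w[1])-a0; h=w[2]-z0
    Lf=np.hypot(L2,o); d=np.hypot(r,h); c=(L1**2+Lf**2-d*d)/(2*L1*Lf)
    if abs(c)>1: return 'unreach',round(d)
    k=np.arctan2(o,L2) # forearm dir angle offset
    q3=np.pi-np.arccos(c)-k
    ca=(L1**2+d*d-Lf**2)/(2*L1*d); q2=np.arctan2(r,h)-np.arccos(ca)
    g=q2+q3; e=np.array([np.cos(q1),np.sin(q1),0]); l=np.array([-np.sin(q1),np.cos(q1),0]); u=np.array([0,0,1.])
    f=np.sin(g)*e+np.cos(g)*u; n=np.cos(g)*e-np.sin(g)*u   # forearm dir, and direction of +q5
    q5=np.arccos(z@f); q4=np.arctan2(z@l,z@n)
    return 'q1 %.0f q2 %.1f q3 %.1f q4 %.0f/%.0f q5 %.1f'%tuple(np.degrees([q1,q2,q3,q4,q4+2*np.pi,q5]))
if __name__=='__main__':
    print(solve((778.3,-111,602.9),52.5),'(true q4 6.8 q5 53.2)')
    for tilt in (42,47,52.5,58,64):
        t=np.radians(tilt); dz=19*np.array([np.sin(t),0,-np.cos(t)])
        for nm,G in (('grasp',(432,183,143)),('up',(432,183,260)),('entry',(560,185,245)),('hang',(666,181,216)),('hangy',(666,181,240))):
            print(tilt,nm,solve(np.array(G)+dz,tilt))
E
python3 ik3.py
```

```text
q1 -10 q2 10.9 q3 64.0 q4 5/365 q5 52.9 (true q4 6.8 q5 53.2)
42 grasp q1 42 q2 6.7 q3 136.7 q4 -81/279 q5 29.6
42 up q1 42 q2 -4.5 q3 125.4 q4 -50/310 q5 39.3
42 entry q1 30 q2 6.5 q3 116.6 q4 -50/310 q5 30.0
42 hang q1 24 q2 16.3 q3 108.3 q4 -49/311 q5 24.8
42 hangy q1 24 q2 14.8 q3 106.4 q4 -44/316 q5 27.2
47 grasp q1 45 q2 8.2 q3 139.8 q4 -94/266 q5 34.1
47 up q1 45 q2 -4.5 q3 128.6 q4 -62/298 q5 39.3
47 entry q1 32 q2 6.4 q3 120.1 q4 -65/295 q5 28.5
47 hang q1 25 q2 16.2 q3 111.9 q4 -68/292 q5 22.6
47 hangy q1 25 q2 14.6 q3 110.1 q4 -61/299 q5 24.1
52.5 grasp q1 48 q2 10.8 q3 143.1 q4 -104/256 q5 40.8
52.5 up q1 48 q2 -3.7 q3 132.1 q4 -74/286 q5 41.2
52.5 entry q1 34 q2 6.8 q3 123.8 q4 -83/277 q5 29.6
52.5 hang q1 26 q2 16.6 q3 115.7 q4 -91/269 q5 23.7
52.5 hangy q1 26 q2 14.7 q3 113.9 q4 -83/277 q5 23.9
58 grasp q1 52 q2 14.5 q3 146.3 q4 -111/249 q5 49.0
58 up q1 52 q2 -2.3 q3 135.6 q4 -85/275 q5 44.9
58 entry q1 35 q2 7.9 q3 127.4 q4 -99/261 q5 33.5
58 hang q1 27 q2 17.5 q3 119.3 q4 -110/250 q5 28.3
58 hangy q1 27 q2 15.5 q3 117.6 q4 -103/257 q5 27.2
64 grasp q1 55 q2 19.9 q3 149.6 q4 -116/244 q5 59.0
64 up q1 55 q2 0.2 q3 139.4 q4 -95/265 q5 50.7
64 entry q1 37 q2 9.9 q3 131.1 q4 -112/248 q5 40.3
64 hang q1 28 q2 19.3 q3 122.8 q4 -124/236 q5 35.9
64 hangy q1 28 q2 17.0 q3 121.3 q4 -119/241 q5 33.9
```

Call:
send_rows(steps=[[[0.4,1,0,0,1],[0.4,1,0,0,1],[0.4,1,0,0,1],[0.4,1,0,0,1],[0.4,1,0,0,1]]])

```text
time_s: 5.42
ee_pos: [879.4, -35.1, 729.0]
ee_rot: [126.9, 4.5, 89.0]
force: [0.7, 0.2, 1.7]
gripper_width: 91.1
gripper_force: 0.0
```

Call:
send_rows(steps=[[[0.4,1,0.1,0,1],[0.4,1,0.1,0,1],[0.4,1,0.1,0,1],[0.4,1,0.1,0,1],[0.4,1,0.1,0,1]]])

```text
time_s: 5.83
ee_pos: [915.8, 46.9, 753.7]
ee_rot: [119.6, 4.5, 89.0]
force: [-0.1, 0.3, 1.0]
gripper_width: 91.2
gripper_force: 0.0
```

```bash
cat > full.py <<'E'
import numpy as np
from scipy.optimize import least_squares
from scipy.spatial.transform import Rotation as Ro
from kin import P
a0,z0,L1,L2,o,Lt=P; e=11.5
LO=np.array([-177.97,-48.28,12.27,-77.06,2.81,-146.56]); HI=np.array([177.97,115.42,149.76,257.06,150.46,146.56])
def fk(q):
    q=np.radians(q); g=q[1]+q[2]
    A=Ro.from_euler('Z',q[0])*Ro.from_euler('Y',g)
    T=A*Ro.from_euler('ZYZ',[q[3],q[4],q[5]+np.pi/2])
    w=Ro.from_euler('Z',q[0]).apply([a0+L1*np.sin(q[1])+L2*np.sin(g)+o*np.cos(g),e,z0+L1*np.cos(q[1])+L2*np.cos(g)-o*np.sin(g)])
    return w+T.apply([0,0,Lt]),T
def ik(p,T,seed):
    def f(q):
        pp,TT=fk(q); return np.r_[(pp-p)/10,(TT.inv()*T).as_rotvec()*30]
    s=least_squares(f,seed); return s.x,np.sqrt(2*s.cost)
def ok(q): return all(q>LO+1) and all(q<HI-1)
E
python3 -c "
from h import *; from full import fk
s,R=rep(); p,T=fk(s['qpos']); print(p.round(1),T.as_matrix().T.round(3))"
```

```text
t 5.83 q [ 4.9 32.3 12.3 -7.7 75.3  1. ] p [915.8  46.9 753.7] rpy [119.6   4.5  89. ] tilt 60.5 az -3.6 F [-0.1  0.3  1. ] w 91.2 0.0
tool axes (rows x,y,z): [[0.018, 0.997, -0.079], [0.496, 0.06, 0.866], [0.868, -0.055, -0.493]]
[916.3  46.8 754.2] [[ 0.018  0.997 -0.079]
 [ 0.496  0.06   0.866]
 [ 0.868 -0.055 -0.493]]
```

```bash
cat > sim.py <<'E'
from full import *
import sys
def run(q,wps,stepmm=40):
    """wps: list of (p,psi_deg relative to the start orientation)"""
    p,T=fk(q); T0=T; psi=0
    for (tp,tpsi) in wps:
        tp=np.array(tp,float); n=max(int(np.ceil(np.linalg.norm(tp-p)/stepmm)),int(np.ceil(abs(tpsi-psi)/6.8)),1)
        mx=0; okk=True; q5=999
        for i in range(1,n+1):
            qn,err=ik(p+(tp-p)*i/n, T0*Ro.from_euler('z',psi+(tpsi-psi)*i/n,degrees=True), q)
            mx=np.maximum(mx,abs(qn-q)); okk&=ok(qn)&(err<.1); q=qn; q5=min(q5,q[4])
        p,psi=tp,tpsi; print(tp,psi,'n',n,'q',q.round(0),'maxstep',mx.round(0),'ok',okk,'minq5',q5.round(0))
    return q
if __name__=='__main__':
    from h import env
    q=env.state()['qpos']
    for nm,W in {'a':[((700,-150,600),0),((500,-250,380),90),((500,-100,380),140),((480,150,330),180),((480,300,150),180),((450,181,131),180),((560,185,240),180),((680,180,235),180),((682,180,205),180)],
      'b':[((750,-200,600),60),((600,-250,400),120),((550,-100,380),150),((520,150,330),180),((480,300,150),180)]}.items():
        print(nm); run(q,W)
E
python3 sim.py
```

```text
a
[ 700. -150.  600.] 0 n 9 q [-19.   1.  81.  21.  40. -30.] maxstep [ 4.  7. 17.  5.  9.  6.] ok True minq5 40.0
[ 500. -250.  380.] 90 n 14 q [-50.  -6. 119.  70.  42.  -7.] maxstep [3. 1. 3. 4. 2. 3.] ok True minq5 35.0
[ 500. -100.  380.] 140 n 8 q [-24. -16. 126.  59.  21.  67.] maxstep [ 4.  1.  1.  4.  3. 12.] ok True minq5 21.0
[480. 150. 330.] 180 n 7 q [ 39.  -9. 129. -79.  37. 276.] maxstep [10.  3.  2. 58.  8. 68.] ok False minq5 9.0
[480. 300. 150.] 180 n 6 q [  58.   20.  133. -101.   51.  324.] maxstep [ 4.  5.  2.  6.  3. 10.] ok False minq5 40.0
[450. 181. 131.] 180 n 4 q [  49.   17.  149. -119.   52.  340.] maxstep [3. 1. 4. 5. 1. 4.] ok False minq5 51.0
[560. 185. 240.] 180 n 4 q [  35.    7.  130. -106.   35.  306.] maxstep [4. 4. 5. 5. 5. 9.] ok False minq5 35.0
[680. 180. 235.] 180 n 4 q [  26.   15.  119. -113.   28.  306.] maxstep [3. 2. 3. 3. 2. 1.] ok False minq5 28.0
[682. 180. 205.] 180 n 1 q [  25.   18.  121. -121.   30.  315.] maxstep [0. 3. 2. 8. 2. 9.] ok False minq5 30.0
b
[ 750. -200.  600.] 60 n 9 q [-23.   7.  74.  25.  42.  26.] maxstep [ 4.  7. 15.  5.  9.  6.] ok True minq5 42.0
[ 600. -250.  400.] 120 n 9 q [-39.   0. 110.  67.  33.  33.] maxstep [2. 1. 5. 5. 2. 3.] ok True minq5 33.0
[ 550. -100.  380.] 150 n 5 q [-20. -10. 122.  59.  17.  79.] maxstep [ 5.  2.  3.  4.  4. 13.] ok True minq5 17.0
[520. 150. 330.] 180 n 7 q [ 34.  -6. 127. -82.  33. 276.] maxstep [ 8.  2.  2. 61.  7. 69.] ok False minq5 6.0
[480. 300. 150.] 180 n 6 q [  58.   20.  133. -101.   51.  324.] maxstep [ 5.  5.  2.  6.  4. 10.] ok False minq5 36.0
```

```bash
python3 - <<'E'
from sim import *
from h import env
from ik3 import solve
for x in (440,480,520,560,600):
    for z in (200,240,280): print(x,z,solve((x,0,z),60.5,-3.6))
q=env.state()['qpos']
for nm,W in {'a':[((700,-150,600),0),((500,-250,380),80),((470,-250,230),140),((460,0,245),180),((470,290,240),180),((470,290,131),180),((450,181,131),180),((560,185,240),180),((680,180,235),180),((682,180,205),180)]}.items():
    print(nm); run(q,W)
E
```

```text
440 200 q1 7 q2 -5.4 q3 152.7 q4 -160/200 q5 28.8
440 240 q1 7 q2 -12.4 q3 147.6 q4 -148/212 q5 17.8
440 280 q1 7 q2 -17.4 q3 142.5 q4 -119/241 q5 10.6
480 200 q1 6 q2 -1.1 q3 149.1 q4 -163/197 q5 29.2
480 240 q1 6 q2 -7.5 q3 144.5 q4 -155/205 q5 18.9
480 280 q1 6 q2 -12.4 q3 139.9 q4 -134/226 q5 11.1
520 200 q1 5 q2 2.6 q3 145.2 q4 -165/195 q5 28.9
520 240 q1 5 q2 -3.2 q3 141.1 q4 -158/202 q5 19.5
520 280 q1 5 q2 -7.7 q3 136.8 q4 -142/218 q5 11.7
560 200 q1 4 q2 6.0 q3 141.1 q4 -166/194 q5 28.1
560 240 q1 4 q2 0.8 q3 137.3 q4 -160/200 q5 19.5
560 280 q1 4 q2 -3.5 q3 133.3 q4 -147/213 q5 12.0
600 200 q1 3 q2 9.2 q3 136.8 q4 -166/194 q5 26.9
600 240 q1 3 q2 4.4 q3 133.3 q4 -161/199 q5 19.0
600 280 q1 3 q2 0.5 q3 129.6 q4 -149/211 q5 12.0
a
[ 700. -150.  600.] 0 n 9 q [-19.   1.  81.  21.  40. -30.] maxstep [ 4.  7. 17.  5.  9.  6.] ok True minq5 40.0
[ 500. -250.  380.] 80 n 12 q [-50.  -6. 119.  70.  42. -17.] maxstep [3. 1. 4. 5. 2. 2.] ok True minq5 35.0
[ 470. -250.  230.] 140 n 9 q [-55.   4. 136.  98.  43.   2.] maxstep [1. 2. 2. 3. 1. 3.] ok True minq5 41.0
[460.   0. 245.] 180 n 7 q [  2. -11. 146. 199.  16. -21.] maxstep [12.  3.  3. 38.  6. 25.] ok True minq5 16.0
[470. 290. 240.] 180 n 8 q [ 58.   8. 128. 273.  50. -57.] maxstep [12.  3.  3. 28.  6. 21.] ok False minq5 21.0
[470. 290. 131.] 180 n 3 q [ 58.  21. 136. 256.  52. -31.] maxstep [0. 5. 3. 6. 1. 9.] ok False minq5 50.0
[450. 181. 131.] 180 n 3 q [ 49.  17. 149. 241.  52. -20.] maxstep [4. 2. 4. 6. 0. 4.] ok True minq5 52.0
[560. 185. 240.] 180 n 4 q [ 35.   7. 130. 254.  35. -54.] maxstep [4. 4. 5. 5. 5. 9.] ok True minq5 35.0
[680. 180. 235.] 180 n 4 q [ 26.  15. 119. 247.  28. -54.] maxstep [3. 2. 3. 3. 2. 1.] ok True minq5 28.0
[682. 180. 205.] 180 n 1 q [ 25.  18. 121. 239.  30. -45.] maxstep [0. 3. 2. 8. 2. 9.] ok True minq5 30.0
```

```bash
python3 - <<'E'
from h import *
for n in ('scene','side'):
    f=load(n); P=cloud(f); p=f['pixels'].astype(int); r,g,b=p[...,0],p[...,1],p[...,2]
    for nm,m in (('yel',(r>150)&(g>120)&(b<90)),('red',(r>130)&(g<70)&(b<70))):
        m=m&(f['depth']>0)&(P[...,0]<800)&(P[...,2]>5)&(P[...,2]<300)
        k,lab,st,_=cv2.connectedComponentsWithStats(m.astype(np.uint8))
        for i in range(1,k):
            if st[i,4]>80: Q=P[lab==i]; print(n,nm,np.percentile(Q,2,0).round(),np.percentile(Q,98,0).round())
E
```

```text
scene yel [287. -12.  11.] [336.  19. 161.]
scene yel [501. 422.  14.] [516. 509.  56.]
side yel [295. 600.  11.] [379. 736. 171.]
side yel [ 285. -140.   15.] [368.   1. 171.]
side red [ 325. -508.   18.] [ 450. -387.   44.]
```

```bash
python3 - <<'E'
from sim import *
from h import env
q=env.state()['qpos']
W=[((700,-150,600),0),((540,-250,380),80),((540,-250,230),140),((550,0,225),180),((560,150,225),180),((550,270,190),180),((480,270,140),180),((450,270,131),180),((450,181,131),180)]
q=run(q,W)
E
```

```text
[ 700. -150.  600.] 0 n 9 q [-19.   1.  81.  21.  40. -30.] maxstep [ 4.  7. 17.  5.  9.  6.] ok True minq5 40.0
[ 540. -250.  380.] 80 n 12 q [-45.  -3. 116.  71.  38. -15.] maxstep [3. 1. 4. 5. 2. 3.] ok True minq5 34.0
[ 540. -250.  230.] 140 n 9 q [-45.   8. 131. 106.  37.   1.] maxstep [0. 2. 2. 4. 1. 2.] ok True minq5 35.0
[550.   0. 225.] 180 n 7 q [  2.   2. 140. 192.  22. -14.] maxstep [ 8.  2.  2. 19.  3.  8.] ok True minq5 22.0
[560. 150. 225.] 180 n 4 q [ 30.   7. 134. 243.  33. -46.] maxstep [ 8.  2.  2. 18.  3. 12.] ok True minq5 24.0
[550. 270. 190.] 180 n 4 q [ 47.  16. 128. 256.  44. -46.] maxstep [5. 2. 2. 4. 3. 0.] ok True minq5 36.0
[480. 270. 140.] 180 n 3 q [ 55.  20. 137. 254.  51. -31.] maxstep [3. 2. 3. 1. 2. 5.] ok True minq5 46.0
[450. 270. 131.] 180 n 1 q [ 59.  20. 139. 256.  53. -28.] maxstep [4. 1. 2. 2. 2. 3.] ok True minq5 53.0
[450. 181. 131.] 180 n 3 q [ 49.  17. 149. 241.  52. -20.] maxstep [4. 1. 3. 6. 0. 3.] ok True minq5 52.0
```

Call:
send_rows(steps=[[[-0.52,-0.7,-0.28,0,0.2],[-0.52,-0.7,-0.28,0,0.2],[-0.52,-0.7,-0.28,0,0.2],[-0.52,-0.7,-0.28,0,0.2],[-0.52,-0.7,-0.28,0,0.2]]])

```text
time_s: 6.25
ee_pos: [807.6, -52.8, 678.8]
ee_rot: [119.7, 4.6, 89.0]
force: [0.2, -1.0, 0.9]
gripper_width: 60.8
gripper_force: 0.0
```

Call:
send_rows(steps=[[[-0.52,-0.7,-0.28,0,0.2],[-0.52,-0.7,-0.28,0,0.2],[-0.52,-0.7,-0.28,0,0.2],[-0.52,-0.7,-0.28,0,0.2]]])

```text
time_s: 6.58
ee_pos: [711.8, -140.2, 610.8]
ee_rot: [119.6, 4.6, 89.0]
force: [0.7, -0.8, 0.4]
gripper_width: 34.3
gripper_force: 0.0
```

Call:
send_rows(steps=[[[-0.27,-0.86,-0.08,0,0.2],[-0.27,-0.86,-0.08,0,0.2],[-0.27,-0.86,-0.08,0,0.2],[-0.27,-0.86,-0.08,0,0.2]]])

```text
time_s: 6.92
ee_pos: [631.9, -190.7, 501.2]
ee_rot: [119.6, 4.6, 88.9]
force: [0.5, -0.8, -0.5]
gripper_width: 18.3
gripper_force: 0.0
```

Call:
send_rows(steps=[[[-0.27,-0.86,-0.08,0,0.2],[-0.27,-0.86,-0.08,0,0.2],[-0.27,-0.86,-0.08,0,0.2],[-0.27,-0.86,-0.08,0,0.2]]])

```text
time_s: 7.25
ee_pos: [552.1, -241.4, 392.0]
ee_rot: [119.6, 4.7, 88.9]
force: [1.3, -0.3, -0.6]
gripper_width: 18.3
gripper_force: 0.0
```

Call:
send_rows(steps=[[[0,0,0,1,0.2],[0,0,0,1,0.2],[0,0,0,1,0.2],[0,0,0,1,0.2],[0,0,0,1,0.2]]])

```text
time_s: 7.67
ee_pos: [553.2, -241.2, 392.8]
ee_rot: [123.0, -25.3, 70.8]
force: [0.2, -0.8, -0.6]
gripper_width: 18.1
gripper_force: 0.0
```

```bash
python3 -c "
from h import *
rep()"
```

```text
t 7.67 q [-42.3  -3.6 114.5  68.2  35.8 -55.8] p [ 553.2 -241.2  392.8] rpy [123.  -25.3  70.8] tilt 60.5 az -3.7 F [ 0.2 -0.8 -0.6] w 18.1 0.0
tool axes (rows x,y,z): [[0.297, 0.854, 0.427], [0.397, -0.518, 0.758], [0.868, -0.056, -0.493]]
```

Call:
send_rows(steps=[[[0,0,0,1,0.2],[0,0,0,1,0.2],[0,0,0,1,0.2],[0,0,0,1,0.2],[0,0,0,1,0.2]]])

```text
time_s: 8.08
ee_pos: [553.3, -241.1, 392.8]
ee_rot: [142.0, -51.3, 41.3]
force: [-0.0, -1.1, 0.4]
gripper_width: 18.4
gripper_force: 0.0
```

Call:
send_rows(steps=[[[0,0,0,1,0.2],[0,0,0,1,0.2],[0,0,0,1,0.2],[0,0,0,1,0.2],[0,0,0,1,0.2]]])

```text
time_s: 8.5
ee_pos: [553.3, -241.1, 392.9]
ee_rot: [-165.9, -59.5, -19.9]
force: [0.2, 0.4, -0.2]
gripper_width: 18.5
gripper_force: 0.0
```

Call:
send_rows(steps=[[[0,0,0,1,0.2],[0,0,0,1,0.2],[0,0,0,1,0.2],[0,0,0,1,0.2],[0,0,0,1,0.2]]])

```text
time_s: 8.92
ee_pos: [553.3, -241.1, 392.8]
ee_rot: [-130.0, -39.9, -65.4]
force: [-0.9, -0.0, -0.1]
gripper_width: 18.4
gripper_force: 0.0
```

Call:
send_rows(steps=[[[0,0,0,1,0.2],[0,0,0,1,0.2],[0,0,0,1,0.2],[0,0,0,1,0.2],[0,0,0,1,0.2]]])

```text
time_s: 9.33
ee_pos: [553.3, -241.1, 392.9]
ee_rot: [-120.2, -11.4, -87.1]
force: [0.5, 0.8, -0.3]
gripper_width: 18.1
gripper_force: 0.0
```

```bash
cat >> h.py <<'E'
def go(target,b=None):
    """shift to target in tool units; spin so that the closing line is square to horizontal barrel direction b (deg)"""
    s,R=rep(); d=np.asarray(target,float)-s['ee_pos']; t=R.T@d/40
    print('shift units',t.round(2),'len mm',np.linalg.norm(d).round(1),'rows>=',int(np.ceil(np.linalg.norm(d)/40)))
    if b is not None:
        v=np.array([np.cos(np.radians(b)),np.sin(np.radians(b)),0]); y=np.cross(R[:,2],v); y/=np.linalg.norm(y)
        if y@R[:,1]<0: y=-y
        a=np.arctan2(-(y@R[:,0]),y@R[:,1]); print('spin units',(a/0.12).round(2),'deg',np.degrees(a).round(1))
E
python3 -c "
from h import *
go((545,-245,235),96.2)"
```

```text
t 9.33 q [-42.3  -3.6 114.5  68.2  35.8  81.7] p [ 553.3 -241.1  392.9] rpy [-120.2  -11.4  -87.1] tilt 60.5 az -3.7 F [ 0.5  0.8 -0.3] w 18.1 0.0
tool axes (rows x,y,z): [[0.049, -0.979, 0.197], [-0.494, -0.195, -0.848], [0.868, -0.056, -0.493]]
shift units [-0.69  3.47  1.77] len mm 158.1 rows>= 4
spin units 1.19 deg 8.2
```

Call:
send_rows(steps=[[[-0.14,0.7,0.35,0.24,0.2],[-0.14,0.7,0.35,0.24,0.2],[-0.14,0.7,0.35,0.24,0.2],[-0.14,0.7,0.35,0.24,0.2],[-0.14,0.7,0.35,0.24,0.2]]])

```text
time_s: 9.75
ee_pos: [543.8, -237.9, 233.4]
ee_rot: [-119.6, -4.5, -91.2]
force: [1.1, 0.4, -1.3]
gripper_width: 18.5
gripper_force: 0.0
```

```bash
python3 -c "
from h import *
go((550,0,228),96.2)"
```

```text
t 9.75 q [-42.9   7.3 131.1 108.   35.2  41.3] p [ 543.8 -237.9  233.4] rpy [-119.6   -4.5  -91.2] tilt 60.5 az -3.8 F [ 1.1  0.4 -1.3] w 18.5 0.0
tool axes (rows x,y,z): [[-0.021, -0.997, 0.079], [-0.495, -0.058, -0.867], [0.868, -0.057, -0.493]]
shift units [-5.94 -0.31 -0.14] len mm 238.1 rows>= 6
spin units 0.04 deg 0.2
```

Call:
send_rows(steps=[[[-0.6,-0.03,0,0,0.2],[-0.6,-0.03,0,0,0.2],[-0.6,-0.03,0,0,0.2],[-0.55,-0.03,0,0,0.2],[-0.5,-0.03,0,0,0.2]]])

```text
time_s: 10.17
ee_pos: [549.0, -122.6, 230.2]
ee_rot: [-119.7, -4.5, -91.1]
force: [1.7, -0.7, 0.1]
gripper_width: 18.3
gripper_force: 0.0
```

Call:
send_rows(steps=[[[-0.5,-0.03,0,0,0.2],[-0.5,-0.03,0,0,0.2],[-0.5,-0.03,0,0,0.2],[-0.5,-0.03,0,0,0.2],[-0.5,-0.03,0,0,0.2]]])

```text
time_s: 10.58
ee_pos: [553.9, -22.7, 227.9]
ee_rot: [-119.7, -4.5, -91.1]
force: [0.9, -0.5, 2.0]
gripper_width: 18.1
gripper_force: 0.0
```

```bash
python3 -c "
from h import *
go((560,150,226),96.2)"
```

```text
t 10.58 q [ -3.4   1.7 139.  180.6  21.1  -5.6] p [553.9 -22.7 227.9] rpy [-119.7   -4.5  -91.1] tilt 60.4 az -3.6 F [ 0.9 -0.5  2. ] w 18.1 0.0
tool axes (rows x,y,z): [[-0.019, -0.997, 0.078], [-0.496, -0.058, -0.866], [0.868, -0.055, -0.493]]
shift units [-4.31 -0.28 -0.08] len mm 172.8 rows>= 5
spin units 0.04 deg 0.2
```

Call:
send_rows(steps=[[[-0.48,-0.03,0,0,0.2],[-0.48,-0.03,0,0,0.2],[-0.48,-0.03,0,0,0.2],[-0.48,-0.03,0,0,0.2],[-0.48,-0.03,0,0,0.2]]])

```text
time_s: 11.0
ee_pos: [558.8, 73.5, 225.6]
ee_rot: [-119.6, -4.4, -91.1]
force: [0.4, -0.3, 0.9]
gripper_width: 18.1
gripper_force: 0.0
```

Call:
send_rows(steps=[[[-0.5,-0.03,0,0,0.2],[-0.5,-0.03,0,0,0.2],[-0.5,-0.03,0,0,0.2],[-0.5,-0.03,0,0,0.2],[-0.5,-0.03,0,0,0.2]]])

```text
time_s: 11.42
ee_pos: [563.7, 173.7, 222.9]
ee_rot: [-119.6, -4.4, -91.1]
force: [0.1, -0.2, 0.2]
gripper_width: 18.4
gripper_force: 0.0
```

```bash
python3 -c "
from h import *
go((540,262,185),96.2)"
```

```text
t 11.42 q [ 33.2   8.4 132.  246.9  34.5 -47.5] p [563.7 173.7 222.9] rpy [-119.6   -4.4  -91.1] tilt 60.4 az -3.6 F [ 0.1 -0.2  0.2] w 18.4 0.0
tool axes (rows x,y,z): [[-0.019, -0.997, 0.077], [-0.496, -0.058, -0.866], [0.868, -0.055, -0.493]]
shift units [-2.26  0.99 -0.17] len mm 99.0 rows>= 3
spin units 0.03 deg 0.2
```

```bash
python3 - <<'E'
from ik3 import solve
for y in (183,290):
  for x in (411,430,450,500,550,600):
    print(y,x,[ (z,solve((x,y,z),60.4,-3.6)) for z in ((153,190,230) if y==183 else (131,160,190,220))])
E
```

```text
183 411 [(153, 'q1 60 q2 11.4 q3 149.1 q4 -105/255 q5 53.3'), (190, 'q1 60 q2 4.7 q3 145.6 q4 -97/263 q5 51.4'), (230, 'q1 60 q2 -1.3 q3 141.6 q4 -89/271 q5 50.9')]
183 430 [(153, 'q1 56 q2 12.0 q3 147.9 q4 -108/252 q5 51.9'), (190, 'q1 56 q2 5.5 q3 144.5 q4 -100/260 q5 49.5'), (230, 'q1 56 q2 -0.3 q3 140.6 q4 -92/268 q5 48.4')]
183 450 [(153, 'q1 52 q2 12.7 q3 146.5 q4 -112/248 q5 50.5'), (190, 'q1 52 q2 6.4 q3 143.3 q4 -104/256 q5 47.6'), (230, 'q1 52 q2 0.8 q3 139.5 q4 -95/265 q5 46.0')]
183 500 [(153, 'q1 44 q2 14.6 q3 142.5 q4 -118/242 q5 47.0'), (190, 'q1 44 q2 9.0 q3 139.6 q4 -111/249 q5 43.4'), (230, 'q1 44 q2 3.9 q3 136.1 q4 -101/259 q5 41.0')]
183 550 [(153, 'q1 38 q2 16.8 q3 138.0 q4 -123/237 q5 43.6'), (190, 'q1 38 q2 11.8 q3 135.4 q4 -116/244 q5 39.9'), (230, 'q1 38 q2 7.1 q3 132.1 q4 -106/254 q5 37.0')]
183 600 [(153, 'q1 33 q2 19.1 q3 133.0 q4 -126/234 q5 40.4'), (190, 'q1 33 q2 14.7 q3 130.6 q4 -119/241 q5 36.7'), (230, 'q1 33 q2 10.4 q3 127.6 q4 -110/250 q5 33.6')]
290 411 [(131, 'q1 69 q2 20.2 q3 139.0 q4 -95/265 q5 56.3'), (160, 'q1 69 q2 16.0 q3 137.1 q4 -91/269 q
[... 504 characters left out ...]
 63 q2 9.8 q3 130.8 q4 -87/273 q5 53.0')]
290 500 [(131, 'q1 56 q2 22.2 q3 133.8 q4 -105/255 q5 51.0'), (160, 'q1 56 q2 18.5 q3 132.1 q4 -101/259 q5 49.8'), (190, 'q1 56 q2 15.0 q3 130.1 q4 -96/264 q5 49.0'), (220, 'q1 56 q2 11.7 q3 128.0 q4 -91/269 q5 48.6')]
290 550 [(131, 'q1 50 q2 23.7 q3 130.0 q4 -109/251 q5 47.9'), (160, 'q1 50 q2 20.3 q3 128.4 q4 -105/255 q5 46.4'), (190, 'q1 50 q2 17.0 q3 126.5 q4 -100/260 q5 45.3'), (220, 'q1 50 q2 14.0 q3 124.5 q4 -95/265 q5 44.7')]
290 600 [(131, 'q1 45 q2 25.5 q3 125.7 q4 -112/248 q5 44.8'), (160, 'q1 45 q2 22.4 q3 124.2 q4 -108/252 q5 43.2'), (190, 'q1 45 q2 19.3 q3 122.4 q4 -103/257 q5 42.0'), (220, 'q1 45 q2 16.6 q3 120.5 q4 -97/263 q5 41.2')]
```

```bash
python3 -c "
from h import *
go((600,290,180),96.2); go((600,290,133)); go((492,290,131))
s,R=rep(); 
for a,b in (((600,290,180),(600,290,133)),((600,290,133),(492,290,131)),((492,290,131),(448,240,131)),((448,240,131),(449,182,132))): print((R.T@(np.array(b)-np.array(a))/40).round(2))
" | grep -v tool
```

```text
t 11.42 q [ 33.2   8.4 132.  246.9  34.5 -47.5] p [563.7 173.7 222.9] rpy [-119.6   -4.4  -91.1] tilt 60.4 az -3.6 F [ 0.1 -0.2  0.2] w 18.4 0.0
shift units [-3.    0.31  1.16] len mm 129.2 rows>= 4
spin units 0.03 deg 0.2
t 11.42 q [ 33.2   8.4 132.  246.9  34.5 -47.5] p [563.7 173.7 222.9] rpy [-119.6   -4.4  -91.1] tilt 60.4 az -3.6 F [ 0.1 -0.2  0.2] w 18.4 0.0
shift units [-3.09  1.33  1.74] len mm 151.4 rows>= 4
t 11.42 q [ 33.2   8.4 132.  246.9  34.5 -47.5] p [563.7 173.7 222.9] rpy [-119.6   -4.4  -91.1] tilt 60.4 az -3.6 F [ 0.1 -0.2  0.2] w 18.4 0.0
shift units [-3.04  2.71 -0.58] len mm 164.7 rows>= 5
t 11.42 q [ 33.2   8.4 132.  246.9  34.5 -47.5] p [563.7 173.7 222.9] rpy [-119.6   -4.4  -91.1] tilt 60.4 az -3.6 F [ 0.1 -0.2  0.2] w 18.4 0.0
[-0.09  1.02  0.58]
[ 0.05  1.38 -2.32]
[ 1.27  0.62 -0.89]
[1.45 0.05 0.09]
```

Call:
send_rows(steps=[[[-0.02,-0.43,0.76,0,1],[-0.07,0.81,0.46,0,1],[-0.07,0.81,0.46,0,1],[0,0,0,0,1]]])

```text
time_s: 11.75
ee_pos: [596.7, 172.1, 139.8]
ee_rot: [-120.5, -4.8, -91.0]
force: [-1.2, -1.1, -1.0]
gripper_width: 42.2
gripper_force: 0.0
```

Call:
send_rows(steps=[[[-0.73,0.04,0.02,0,1],[-0.73,0.04,0.02,0,1],[-0.73,0.04,0.02,0,1],[-0.73,0.04,0.02,0,1],[0,0,0,0,1]]])

```text
time_s: 12.17
ee_pos: [601.4, 293.8, 134.3]
ee_rot: [-119.5, -4.3, -90.8]
force: [0.2, 0.1, -0.7]
gripper_width: 75.3
gripper_force: 0.0
```

```bash
python3 -c "
from h import *
go((492,290,131),96.2)"
```

```text
t 12.17 q [ 43.6  25.5 125.  246.5  43.8 -36.2] p [601.4 293.8 134.3] rpy [-119.5   -4.3  -90.8] tilt 60.5 az -3.2 F [ 0.2  0.1 -0.7] w 75.3 0.0
tool axes (rows x,y,z): [[-0.014, -0.997, 0.075], [-0.494, -0.058, -0.867], [0.869, -0.049, -0.492]]
shift units [ 0.13  1.43 -2.33] len mm 109.5 rows>= 3
spin units 0.04 deg 0.3
```

Call:
send_rows(steps=[[[0.03,0.36,-0.58,0,1],[0.03,0.36,-0.58,0,1],[0.03,0.36,-0.58,0,1],[0.03,0.36,-0.58,0,1],[0,0,0,0,1]]])

```text
time_s: 12.58
ee_pos: [487.7, 283.5, 128.7]
ee_rot: [-119.8, -4.6, -91.0]
force: [-0.6, -0.8, 0.3]
gripper_width: 91.0
gripper_force: 0.0
```

```bash
python3 -c "
from h import *
go((449,240,131),96.2)
f=grab('side'); save(f['pixels'][150:390,160:480].repeat(2,0).repeat(2,1),'side2')"
```

```text
t 12.58 q [ 55.1  22.  135.2 253.3  50.8 -30.7] p [487.7 283.5 128.7] rpy [-119.8   -4.6  -91. ] tilt 60.3 az -3.6 F [-0.6 -0.8  0.3] w 91.0 0.0
tool axes (rows x,y,z): [[-0.017, -0.997, 0.08], [-0.499, -0.06, -0.865], [0.867, -0.055, -0.496]]
shift units [ 1.11  0.5  -0.81] len mm 58.3 rows>= 2
spin units 0.05 deg 0.4
```

View pics/side2.png

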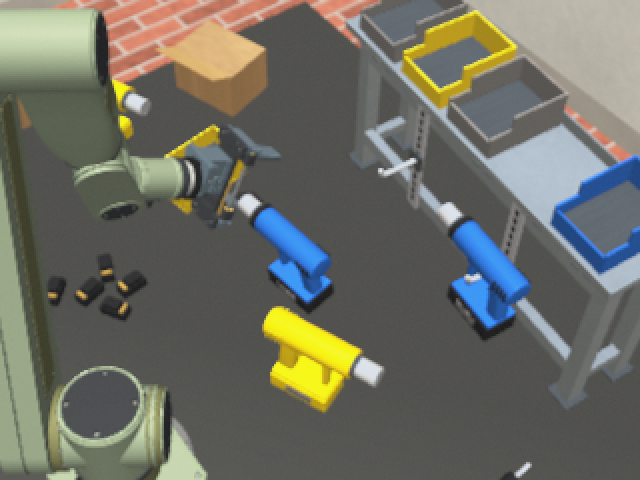

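Call:
send_rows(steps=[[[0.2,0.25,-0.4,0.05,1],[0.4,0.25,-0.41,0,1],[0.5,0,0,0,1],[0,0,0,0,1]]])

```text
time_s: 12.97
ee_pos: [451.6, 238.2, 131.1]
ee_rot: [-119.7, -4.3, -91.5]
force: [-0.2, -0.2, 0.3]
gripper_width: 91.1
gripper_force: 0.0
```

```bash
python3 -c "
from h import *
go((449,182.5,132),96.2)"
```

```text
t 12.97 q [ 56.   19.  142.2 251.3  52.5 -25.4] p [451.6 238.2 131.1] rpy [-119.7   -4.3  -91.5] tilt 60.4 az -3.9 F [-0.2 -0.2  0.3] w 91.1 0.0
tool axes (rows x,y,z): [[-0.025, -0.997, 0.074], [-0.497, -0.052, -0.866], [0.868, -0.059, -0.494]]
shift units [1.39 0.08 0.02] len mm 55.8 rows>= 2
spin units -0.02 deg -0.1
```

Call:
send_rows(steps=[[[0.7,0.02,0,0,1],[0.7,0,0,0,1],[0,0,0,0,1]]])

```text
time_s: 13.22
ee_pos: [450.2, 181.0, 134.2]
ee_rot: [-119.7, -4.3, -91.6]
force: [-0.3, -0.8, 0.1]
gripper_width: 91.2
gripper_force: 0.0
```

Call:
send_rows(steps=[[[0,0,0,0,0],[0,0,0,0,0],[0,0,0,0,0],[0,0,0,0,0],[0,0,0,0,0]]], squeeze=6)

```text
time_s: 13.63
ee_pos: [451.3, 186.8, 133.9]
ee_rot: [-119.6, -4.2, -91.3]
force: [-0.2, -1.3, 0.3]
gripper_width: 60.7
gripper_force: 0.0
```

```bash
python3 -c "
from h import *
go((449,181.5,133.6),96.2)"
```

```text
t 13.63 q [ 49.6  16.7 147.4 242.3  51.9 -21. ] p [451.3 186.8 133.9] rpy [-119.6   -4.2  -91.3] tilt 60.5 az -3.6 F [-0.2 -1.3  0.3] w 60.7 0.0
tool axes (rows x,y,z): [[-0.022, -0.997, 0.073], [-0.495, -0.052, -0.867], [0.868, -0.055, -0.493]]
shift units [ 0.13  0.04 -0.04] len mm 5.8 rows>= 1
spin units -0.01 deg -0.1
```

Call:
send_rows(steps=[[[0.1,0.03,0,0,0],[0,0,0,0,0],[0,0,0,0,0],[0,0,0,0,0],[0,0,0,0,0]]], squeeze=6)

```text
time_s: 14.05
ee_pos: [451.0, 182.2, 134.1]
ee_rot: [-119.5, -4.2, -91.3]
force: [1.7, 0.2, 5.2]
gripper_width: 50.0
gripper_force: 6.0
```

```bash
python3 -c "
from h import *
s,R=rep(); print(R.T@np.array([20,2,0])/40)"
```

```text
t 14.05 q [ 49.   16.6 147.9 241.4  52.1 -20.4] p [451.  182.2 134.1] rpy [-119.5   -4.2  -91.3] tilt 60.6 az -3.6 F [1.7 0.2 5.2] w 50.0 6.0
tool axes (rows x,y,z): [[-0.022, -0.997, 0.073], [-0.493, -0.052, -0.868], [0.87, -0.055, -0.491]]
[-0.0610907  -0.24925328  0.43201936]
```

Call:
send_rows(steps=[[[-0.015,-0.062,0.108,0.2,0],[-0.015,-0.062,0.108,0.2,0],[-0.015,-0.062,0.108,0.2,0],[-0.015,-0.062,0.108,0.2,0],[0,0,0,0,0]]], squeeze=9)

```text
time_s: 14.47
ee_pos: [471.5, 184.0, 134.3]
ee_rot: [-119.3, 0.7, -94.0]
force: [-0.9, 3.1, 5.8]
gripper_width: 49.9
gripper_force: 9.0
```

```bash
cat > meas.py <<'E'
from h import *
def gun(n,c,deg,zlo=128,zhi=185,ztop=150):
    f=grab(n); Pf=cloud(f); px=f['pixels'].astype(int); blue=(px[...,2]>1.5*px[...,0])&(px[...,2]>90)&(f['depth']>0)
    Q=Pf[blue]; Q=Q[(Q[:,2]>zlo)&(Q[:,2]<zhi)&(np.hypot(Q[:,0]-c[0],Q[:,1]-c[1])<140)]; T=Q[Q[:,2]>ztop]
    c=np.array(c,float); th=np.radians(deg)
    for it in range(5):
        d=np.array([np.cos(th),np.sin(th)]); nr=np.array([-d[1],d[0]])
        S=T[abs((T[:,:2]-c)@nr)<30]; s=(S[:,:2]-c)@d; l=(S[:,:2]-c)@nr
        B=np.array([(b,np.percentile(l[abs(s-b)<8],[4,96]).mean()) for b in range(-100,101,8) if (abs(s-b)<8).sum()>12])
        k=np.polyfit(B[:,0],B[:,1],1); c=c+k[1]*nr; th+=np.arctan(k[0])
    d=np.array([np.cos(th),np.sin(th)]); s=(T[:,:2]-c)@d; lo=np.percentile(s,.5)
    print(n,'dir',np.degrees(th).round(1),'rear',(c+lo*d).round(1),'origin',(c+(lo+75)*d).round(1),'span',B[0,0],B[-1,0],'ztop',np.percentile(T[:,2],97).round(1))
E
python3 -c "
from meas import *
rep(); gun('scene',(448,110),90); gun('side',(448,110),90)"
```

```text
t 14.47 q [ 46.   17.2 146.2 238.9  50.9 -15.6] p [471.5 184.  134.3] rpy [-119.3    0.7  -94. ] tilt 60.7 az -3.6 F [-0.9  3.1  5.8] w 49.9 9.0
tool axes (rows x,y,z): [[-0.07, -0.997, -0.012], [-0.488, 0.045, -0.872], [0.87, -0.055, -0.49]]
scene dir 77.7 rear [438.3  47.3] origin [454.3 120.5] span -68.0 52.0 ztop 171.4
side dir 87.4 rear [442.9  42. ] origin [446.2 116.9] span -68.0 68.0 ztop 171.9
```

Call:
send_rows(steps=[[[0,0,0,0,0],[0,0,0,0,0],[0,0,0,0,0],[0,-0.22,-0.12,0,0],[0,-0.22,-0.12,0,0]]], squeeze=55)

```text
time_s: 14.98
ee_pos: [468.0, 182.1, 149.1]
ee_rot: [-120.2, 0.5, -94.1]
force: [-0.2, 0.2, -6.7]
gripper_width: 49.4
gripper_force: 54.8
```

Call:
send_rows(steps=[[[0,-0.22,-0.12,0,0],[0,0,0,0,0],[0,0,0,0,0]]])

```text
time_s: 15.23
ee_pos: [469.2, 182.4, 160.9]
ee_rot: [-119.9, 0.6, -94.1]
force: [-0.3, -0.2, -6.9]
gripper_width: 49.1
gripper_force: 54.8
```

```bash
python3 -c "
from meas import *
go((565,187,192),84.6); gun('side',(448,110),85,zlo=150,zhi=225,ztop=170)
f=load('side'); save(f['pixels'][150:390,160:480].repeat(2,0).repeat(2,1),'side3')"
```

```text
t 15.23 q [ 45.9  11.9 144.1 244.8  46.9 -24.4] p [469.2 182.4 160.9] rpy [-119.9    0.6  -94.1] tilt 60.1 az -3.7 F [-0.3 -0.2 -6.9] w 49.1 54.8
tool axes (rows x,y,z): [[-0.071, -0.997, -0.011], [-0.496, 0.045, -0.867], [0.865, -0.056, -0.498]]
shift units [-0.29 -1.86  1.68] len mm 100.9 rows>= 3
spin units 0.02 deg 0.1
side dir 89.8 rear [443.8  40.7] origin [444.1 115.7] span -68.0 68.0 ztop 198.0
```

View pics/side3.png

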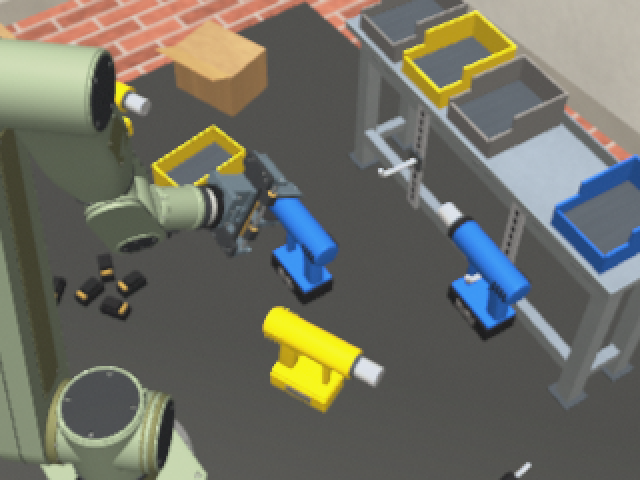

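```bash
python3 -c "
from meas import *
for n in ('side','scene'):
    gun(n,(448,110),85,zlo=150,zhi=225,ztop=188)
    f=load(n); Pf=cloud(f); px=f['pixels'].astype(int); m=(px[...,2]>1.5*px[...,0])&(px[...,2]>90)&(f['depth']>0)
    Q=Pf[m]; Q=Q[(Q[:,2]>150)&(Q[:,2]<225)&(np.hypot(Q[:,0]-448,Q[:,1]-110)<140)]
    for y in range(35,200,12):
        q=Q[abs(Q[:,1]-y)<6]
        if len(q)>8:
            t=q[q[:,2]>np.percentile(q[:,2],97)-8]; print(y,len(q),np.percentile(q[:,2],95).round(1),t[:,0].mean().round(1),end=' | ')
    print()
s,R=rep()
for dz in ((20,20),(60,20)): pass
for a,b in (((469,182,161),(560,187,192)),((560,187,192),(585,188,232))): print((R.T@(np.array(b)-np.array(a))/40).round(2))"
```

```text
side dir 88.1 rear [443.4  40.2] origin [446.  115.2] span -68.0 60.0 ztop 198.1
35 11 193.8 446.0 | 47 91 194.8 442.0 | 59 45 195.7 442.7 | 71 46 197.0 446.3 | 83 40 197.1 444.7 | 95 50 197.8 448.1 | 107 39 195.3 444.9 | 119 47 196.4 446.6 | 131 38 196.1 447.6 | 143 44 195.6 446.3 | 155 42 197.8 449.0 | 167 35 196.6 444.7 | 179 16 196.1 439.9 | 
scene dir 80.9 rear [440.3  46. ] origin [452.1 120.1] span -68.0 52.0 ztop 197.8
47 37 193.6 443.4 | 59 71 194.7 444.3 | 71 73 196.4 446.0 | 83 71 196.3 444.5 | 95 70 196.6 447.3 | 107 72 197.2 445.5 | 119 70 196.3 447.4 | 131 33 195.4 453.3 | 143 26 197.5 458.0 | 155 25 196.9 459.1 | 
t 15.38 q [ 45.9  12.  144.  244.8  47.  -24.5] p [469.7 182.4 161.1] rpy [-119.8    0.5  -94. ] tilt 60.2 az -3.8 F [-0.5  0.2 -6.5] w 49.1 54.8
tool axes (rows x,y,z): [[-0.071, -0.997, -0.009], [-0.495, 0.043, -0.868], [0.866, -0.057, -0.497]]
[-0.29 -1.79  1.58]
[-0.08 -1.18  0.04]
```

Call:
send_rows(steps=[[[-0.1,-0.6,0.53,0,0],[-0.1,-0.6,0.53,0,0],[-0.1,-0.6,0.53,0,0],[-0.04,-0.4,0.02,0,0],[-0.04,-0.4,0.02,0,0]]])

```text
time_s: 15.8
ee_pos: [580.2, 189.1, 219.8]
ee_rot: [-119.8, 0.5, -94.2]
force: [-0.2, -1.2, -7.1]
gripper_width: 49.1
gripper_force: 55.0
```

Call:
send_rows(steps=[[[-0.02,-0.38,0,0,0],[0,0,0,0,0],[0,0,0,0,0]]])

```text
time_s: 16.05
ee_pos: [586.5, 189.6, 233.3]
ee_rot: [-119.7, 0.6, -94.1]
force: [0.2, 0.4, -8.2]
gripper_width: 49.3
gripper_force: 55.0
```

```bash
python3 -c "
from h import *
go((585,187,230),84.6)
f=grab('side'); a=f['pixels'][200:320,300:460]; b=cv2.resize(a,None,fx=4,fy=4,interpolation=cv2.INTER_CUBIC); save(b,'side4'); grab('scene')"
```

```text
t 16.05 q [ 33.4   9.6 127.9 251.5  33.6 -46.8] p [586.5 189.6 233.3] rpy [-119.7    0.6  -94.1] tilt 60.3 az -3.8 F [ 0.2  0.4 -8.2] w 49.3 55.0
tool axes (rows x,y,z): [[-0.072, -0.997, -0.011], [-0.493, 0.045, -0.869], [0.867, -0.057, -0.495]]
shift units [0.07 0.09 0.01] len mm 4.5 rows>= 1
spin units 0.02 deg 0.1
```

View pics/side4.png

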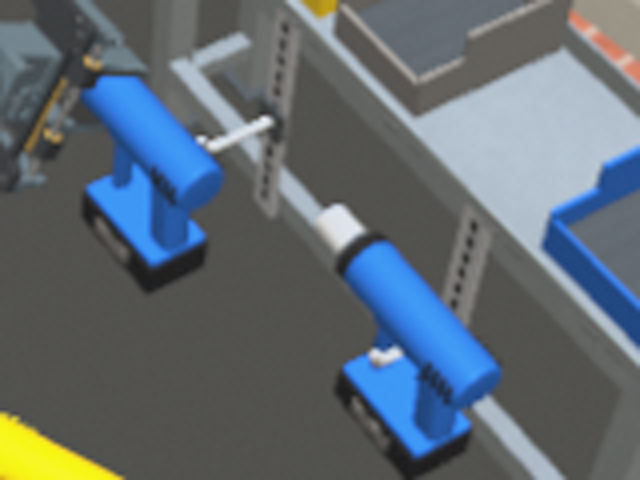

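Call:
send_rows(steps=[[[0.015,-0.14,0.256,0,0],[0.015,-0.14,0.256,0,0],[0.015,-0.14,0.256,0,0],[0.015,-0.14,0.256,0,0]]])

```text
time_s: 16.48
ee_pos: [634.7, 184.2, 233.6]
ee_rot: [-119.6, 0.6, -94.0]
force: [-0.1, -0.5, -7.2]
gripper_width: 49.3
gripper_force: 55.0
```

```bash
python3 -c "
from h import *
go((679.5,178.5,231),84.6)
f=grab('scene'); a=f['pixels'][140:260,230:390]; b=cv2.resize(a,None,fx=4,fy=4,interpolation=cv2.INTER_CUBIC); save(b,'sc5')"
```

```text
t 16.48 q [ 29.   12.6 123.7 248.2  30.4 -46.9] p [634.7 184.2 233.6] rpy [-119.6    0.6  -94. ] tilt 60.4 az -3.7 F [-0.1 -0.5 -7.2] w 49.3 55.0
tool axes (rows x,y,z): [[-0.07, -0.997, -0.01], [-0.492, 0.043, -0.87], [0.868, -0.056, -0.494]]
shift units [ 0.06 -0.5   1.01] len mm 45.3 rows>= 2
spin units 0.03 deg 0.2
```

View pics/sc5.png

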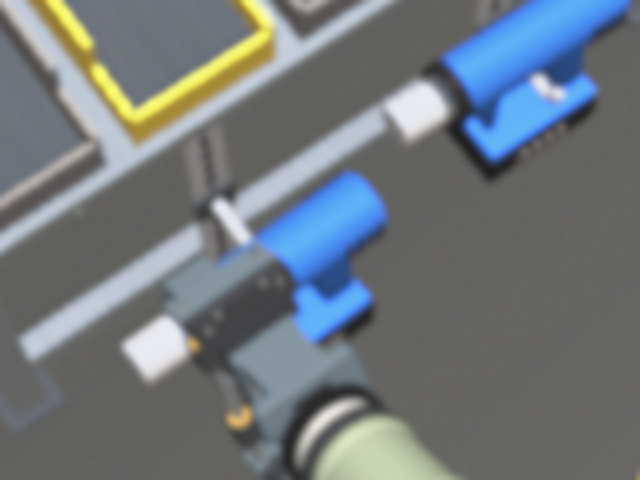

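Call:
send_rows(steps=[[[0.015,-0.125,0.25,0,0],[0.015,-0.125,0.25,0,0],[0.015,-0.125,0.25,0,0],[0.015,-0.125,0.25,0,0],[0,0,0,0,0]]])

```text
time_s: 16.95
ee_pos: [680.2, 178.4, 232.3]
ee_rot: [-119.4, 0.6, -94.1]
force: [1.0, -0.5, -6.0]
gripper_width: 49.1
gripper_force: 55.0
```

```bash
python3 -c "
from h import *
s,R=rep(); print((R.T@np.array([0,0,-1])/40).round(4))"
```

```text
t 16.95 q [ 25.4  15.6 119.5 245.8  27.8 -47.1] p [680.2 178.4 232.3] rpy [-119.4    0.6  -94.1] tilt 60.6 az -3.8 F [ 1.  -0.5 -6. ] w 49.1 55.0
tool axes (rows x,y,z): [[-0.072, -0.997, -0.01], [-0.49, 0.044, -0.871], [0.869, -0.057, -0.492]]
[0.0003 0.0218 0.0123]
```

Call:
send_rows(steps=[[[0,0.07,0.039,0,0],[0,0.07,0.039,0,0],[0,0.07,0.039,0,0],[0,0.07,0.039,0,0],[0,0.07,0.039,0,0]]])

```text
time_s: 17.37
ee_pos: [677.2, 179.3, 215.1]
ee_rot: [-119.6, 0.6, -94.0]
force: [-0.4, -0.2, -7.1]
gripper_width: 49.4
gripper_force: 55.0
```

Call:
send_rows(steps=[[[0,0.02,0.011,0,0],[0,0,0,0,0],[0,0,0,0,0]]])

```text
time_s: 17.62
ee_pos: [677.6, 179.2, 214.8]
ee_rot: [-119.5, 0.6, -94.0]
force: [-0.2, 0.1, -6.9]
gripper_width: 49.1
gripper_force: 55.0
```

Call:
send_rows(steps=[[[0,0.022,0.012,0,0],[0,0.022,0.012,0,0],[0,0,0,0,0]]])

```text
time_s: 17.87
ee_pos: [677.5, 179.1, 212.6]
ee_rot: [-119.6, 0.6, -94.0]
force: [-0.2, -0.4, -5.6]
gripper_width: 49.3
gripper_force: 55.0
```

Call:
send_rows(steps=[[[0,0.022,0.012,0,0],[0,0,0,0,0]]])

```text
time_s: 18.03
ee_pos: [677.6, 179.1, 211.6]
ee_rot: [-119.6, 0.6, -94.0]
force: [0.1, 0.4, -7.4]
gripper_width: 48.9
gripper_force: 55.0
```

Call:
send_rows(steps=[[[0,0.022,0.012,0,0],[0,0,0,0,0]]])

```text
time_s: 18.2
ee_pos: [677.6, 179.1, 210.7]
ee_rot: [-119.6, 0.6, -94.0]
force: [0.3, -0.7, -6.4]
gripper_width: 49.2
gripper_force: 55.0
```

Call:
send_rows(steps=[[[0,0.022,0.012,0,0],[0,0,0,0,0]]])

```text
time_s: 18.37
ee_pos: [677.9, 179.1, 210.4]
ee_rot: [-119.5, 0.6, -94.0]
force: [-1.1, 0.4, -4.9]
gripper_width: 49.1
gripper_force: 55.0
```

Call:
send_rows(steps=[[[0,0.011,0.006,0,0],[0,0,0,0,0]]])

```text
time_s: 18.53
ee_pos: [678.0, 179.2, 210.2]
ee_rot: [-119.4, 0.6, -94.0]
force: [-0.8, 0.4, -2.4]
gripper_width: 49.2
gripper_force: 55.0
```

Call:
send_rows(steps=[[[0,0.008,0.004,0,0],[0,0,0,0,0]]])

```text
time_s: 18.7
ee_pos: [678.0, 179.2, 210.1]
ee_rot: [-119.4, 0.6, -94.0]
force: [-1.0, -0.3, -2.6]
gripper_width: 48.9
gripper_force: 55.0
```

```bash
python3 -c "
from h import *
s,R=rep()
f=grab('side'); print(env.state()['force'].round(1))
a=f['pixels'][190:310,330:490]; save(cv2.resize(a,None,fx=4,fy=4,interpolation=cv2.INTER_CUBIC),'side6')
print((R.T@np.array([-1,0.09,0])/40).round(4))"
```

```text
t 18.7 q [ 25.6  17.5 121.2 240.   29.5 -40.3] p [678.  179.2 210.1] rpy [-119.4    0.6  -94. ] tilt 60.6 az -3.7 F [-1.  -0.3 -2.6] w 48.9 55.0
tool axes (rows x,y,z): [[-0.07, -0.997, -0.01], [-0.489, 0.043, -0.871], [0.869, -0.056, -0.491]]
[-1.2  1.4 -2. ]
[-0.0005  0.0123 -0.0219]
```

View pics/side6.png

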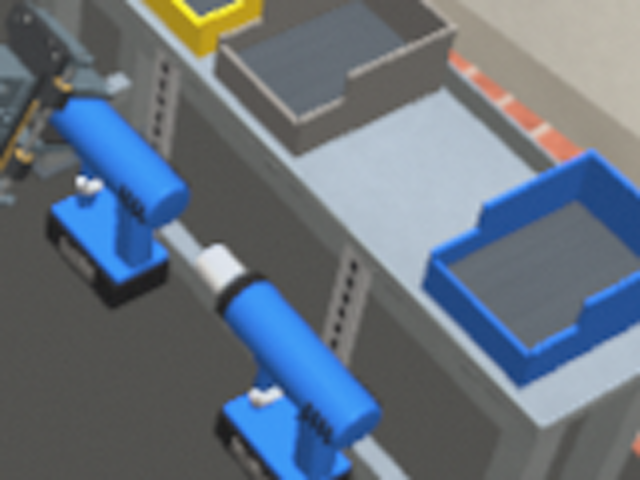

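Call:
send_rows(steps=[[[0,0.009,0.005,0,0],[0,0,0,0,0]]], squeeze=20)

```text
time_s: 18.92
ee_pos: [678.2, 179.3, 209.9]
ee_rot: [-119.4, 0.6, -94.0]
force: [-1.9, 1.9, -0.0]
gripper_width: 49.7
gripper_force: 20.0
```

Call:
send_rows(steps=[[[0,0,0,0,0],[0,0,0,0,0]]], squeeze=5)

```text
time_s: 19.08
ee_pos: [678.3, 179.3, 209.8]
ee_rot: [-119.4, 0.6, -94.0]
force: [-0.6, 1.0, 1.8]
gripper_width: 50.2
gripper_force: 5.0
```

Hook carries it; open, then back out along the tool axis.

Call:
send_rows(steps=[[[0,0,0,0,0.7],[0,0,0,0,0.85],[0,0,0,0,1],[0,0,0,0,1],[0,0,0,0,1]]])

```text
time_s: 19.5
ee_pos: [677.5, 179.0, 208.4]
ee_rot: [-119.6, 0.6, -94.0]
force: [0.5, 0.9, -0.9]
gripper_width: 80.2
gripper_force: 0.0
```

Call:
send_rows(steps=[[[0,0,-0.1,0,1],[0,0,-0.3,0,1],[0,0,-0.4,0,1],[0,0,-0.5,0,1],[0,0,-0.5,0,1]]])

```text
time_s: 19.92
ee_pos: [614.2, 182.9, 244.0]
ee_rot: [-119.6, 0.6, -94.1]
force: [-0.4, 1.0, 1.0]
gripper_width: 91.4
gripper_force: 0.0
```

```bash
python3 -c "
from h import *
s,R=rep()
f=grab('side'); g=grab('scene')
a=np.hstack([cv2.resize(f['pixels'][190:310,330:460],None,fx=3,fy=3,interpolation=cv2.INTER_CUBIC),cv2.resize(g['pixels'][140:260,230:360],None,fx=3,fy=3,interpolation=cv2.INTER_CUBIC)]); save(a,'end')
print((R.T@np.array([-60,15,0])/40).round(4))"
```

```text
t 19.92 q [ 30.3  10.1 125.  251.6  30.9 -49.7] p [614.2 182.9 244. ] rpy [-119.6    0.6  -94.1] tilt 60.4 az -3.7 F [-0.4  1.   1. ] w 91.4 0.0
tool axes (rows x,y,z): [[-0.071, -0.997, -0.01], [-0.492, 0.043, -0.87], [0.868, -0.057, -0.494]]
[-0.2679  0.7541 -1.3229]
```

View pics/end.png

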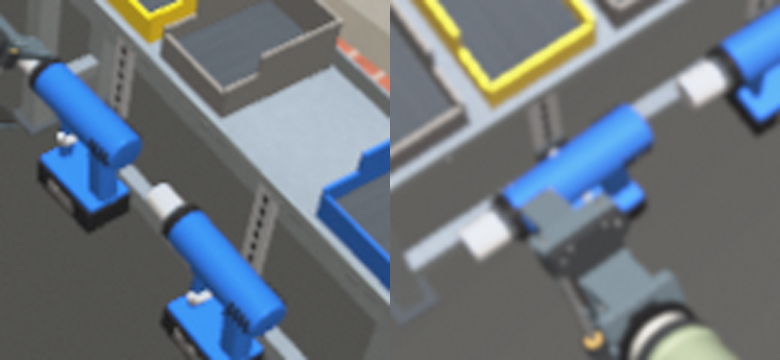

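Call:
send_rows(steps=[[[0,0.15,-0.3,0,1],[0,0.2,-0.35,0,1],[0,0.2,-0.35,0,1],[0,0,0,0,1],[0,0,0,0,1]]])

```text
time_s: 20.43
ee_pos: [569.1, 186.6, 244.2]
ee_rot: [-119.6, 0.6, -94.0]
force: [1.0, -0.7, 0.5]
gripper_width: 91.6
gripper_force: 0.0
```

```bash
python3 -c "
from meas import *
rep(); gun('side',(655,110),85,zlo=190,zhi=260,ztop=225); gun('scene',(655,110),85,zlo=190,zhi=260,ztop=225)
print(env.job_done())"
```

```text
t 20.43 q [ 34.6   7.2 128.9 254.5  33.9 -49.7] p [569.1 186.6 244.2] rpy [-119.6    0.6  -94. ] tilt 60.4 az -3.7 F [ 1.  -0.7  0.5] w 91.6 0.0
tool axes (rows x,y,z): [[-0.069, -0.998, -0.01], [-0.492, 0.043, -0.87], [0.868, -0.056, -0.494]]
side dir 87.8 rear [649.6  39.2] origin [652.4 114.2] span -76.0 76.0 ztop 246.4
scene dir 87.4 rear [649.7  44.2] origin [653.2 119.1] span -68.0 84.0 ztop 245.2
the job is handed in; nothing more can be done
None
```

The heat gun hangs upright by its closed handle on the free left hook; I let go only once the hook carried it, backed the hand clear and handed the job in at 20.4 s (the hand-in returned no verdict).

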